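Lower one table of a twin dish lift with its spring-centred lever

TASK

Lower the dish lift's table that carries the pink dish: push the red-handled lever sideways towards that table, hold it over until the table has gone all the way down, then let the lever spring back to the centre. Leave the table with the cream dish up, do not touch either dish, and do not disturb the timer or the tape roll.

Things in the scene. Friction and masses are not known exactly. Their poses are not given: they have to be found in the camera images.
- lift: Twin dish lift, fixed on the bench: grey base 150 (x) x 310 (y) x 14 mm; in its middle a white mast 94 x 72 mm, 153 mm high; on each side of it a table 110 x 110 mm (centres y = +97, -97 mm), top 125 mm above the bench when up, 65 mm when down. Origin: centre of the base's underside; y points to the left table, z up, -x to the side where the lever comes out.
- lever_grip (a point): Middle of the lever's upright red handle: round, 22 mm thick, from 98 to 154 mm above the bench, this point at 126 mm. It stands on the end of a level bar (12 mm thick, 90 mm up) that turns about a vertical axis at x = -20, y = 0 mm of the lift. The handle is 130 mm from the axis (x = -150, y = 0 mm of the lift when centred) and swings level; the tables end at x = -55 mm.
- lever (a joint): Lever angle, rad: 0 centred, positive = handle towards the left table (+y of the lift), stops at +0.52 and -0.52. A spring (2 N m/rad, about 8 N at the handle at a stop) brings it back to within 0.04 of 0 when let go. Beyond +0.3 the left table sinks, beyond -0.3 the right one; nearer the centre each table locks at its next ratchet notch (15.5 mm apart).
- left_table (a joint): How far the left table (+y) has sunk, in m: 0 up, 0.060 fully down. It sinks by its own weight at about 18 mm/s (some 3.5 s in all) while the lever is held over to the left, and does not rise again.
- right_table (a joint): The same for the right table (-y), with the lever held over to the right.
- dish_pink: Covered petri dish with pink medium, 90 mm across, 14 mm high, lying loose near the middle of one of the two tables (either one). Origin: centre of its underside; z up.
- dish_cream: The same with cream-coloured medium, on the other table.
- bench_timer: Bystander: small grey bench timer, 52 x 72 x 34 mm, loose on the bench on the robot's side of the lift. Origin: centre of its underside.
- tape: Bystander: roll of beige tape lying flat, 101 mm across, 24 mm high, loose on the bench on the robot's side of the lift. Origin: centre of its underside.
Things that resemble listed ones, but are neither listed nor needed, are in the scene too. Leave any brown or green look-alike of the dish_pink alone.

How it is judged:
On the way, in this order (a step that is already met when the one before it is completed fails the run):
1. the lever is held over (more than 0.28 rad) towards the table with the pink dish (((y of dish_pink in the frame of lift above 0 m and value of joint lever above 0.28 rad) or (y of dish_pink in the frame of lift below 0 m and value of joint lever below -0.28 rad))), for 1 s.
2. that table is fully down (((y of dish_pink in the frame of lift above 0 m and value of joint left_table above 0.057 m) or (y of dish_pink in the frame of lift below 0 m and value of joint right_table above 0.057 m))), for 0.2 s.
At the end, for the whole second after the job is handed in: The table with the pink dish is fully down (within 3 mm), the other table is up (within 4 mm), both dishes lie flat and at rest on their own tables (at least 80 mm to the side of the lift's middle), and the lever is back at the centre (within 0.08 rad) and still (((y of dish_pink in the frame of lift above 0 m and value of joint left_table above 0.057 m and value of joint right_table below 0.004 m and y of dish_pink in the frame of lift above 0.08 m and y of dish_cream in the frame of lift below -0.08 m) or (y of dish_pink in the frame of lift below 0 m and value of joint right_table above 0.057 m and value of joint left_table below 0.004 m and y of dish_pink in the frame of lift below -0.08 m and y of dish_cream in the frame of lift above 0.08 m)) and value of joint lever between -0.08 and 0.08 rad and velocity of joint lever between -0.05 and 0.05 rad/s and z of dish_pink in the frame of lift below 0.072 m and z of dish_cream in the frame of lift between 0.118 and 0.132 m and angle between each of dish_pink, dish_cream's own z axis and vertical below 0.1 rad and linear speed of each of dish_pink, dish_cream below 0.01 m/s); the robot touches nothing.
It fails at once if the table with the cream dish sinks by more than 6 mm ((y of dish_pink in the frame of lift above 0 m and value of joint right_table above 0.006 m) or (y of dish_pink in the frame of lift below 0 m and value of joint left_table above 0.006 m)).
It fails at once if the robot touches a dish (contact force between any of the arm, the fingers and dish_pink above 0.5 N or contact force between any of the arm, the fingers and dish_cream above 0.5 N).
It fails at once if the timer or the tape roll is moved by more than 30 mm (distance of any of bench_timer, tape from where it was at the start of the episode above 0.03 m).
It also fails if it takes over 40 s, if anything falls off the work surface, if the arm or the gripper's body presses on something with over 40 N, if the wrist force passes 120 N, or if a joint passes its speed limit or range.

ROBOT

A 6-joint arm with a two-finger parallel gripper is mounted at the origin on a cart in front of the work surface, level with it; the furniture and walls round the work are solid. World frame = base frame: x ahead of the robot, y to its left, z up, the work surface at z = 0. Lengths are in m, angles in rad, forces in N, time in s.
With the tool pointing down it reaches from about 0.425 to 0.95 m from the base axis. Payload 3.5 kg.
Tool frame: the origin (TCP) lies at the very end of the fingers, on their centre line; the grasp point (between the pads) lies 19 mm behind it (env.tcp_to_grasp is the distance from the TCP to the grasp point, in m); z points along the fingers, x is the direction in which the jaws open and shut, and the axes are right-handed (so a half turn about z gives the same grasp; the last joint's range is limited). The gripper opens to 85 mm and grips with 20 to 120 N. Pads are 22 mm wide; open, the fingers measure 114 mm over their backs; the gripper's body (76 mm by 85 mm) begins 54 mm behind the grasp point. The pads swing forward as they close: fully open they stand 13 mm farther back than shut.
Start: joints at [-1.317, 0.286, 1.577, -0, 1.279, -0.15], TCP at [0.265, -0.621, 0.231] pointing down, gripper open.
Joint ranges: [-2.77, 2.77], [-0.9, 2.22], [0.21, 2.48], [-1.53, 4.67], [0.24, 2.81], [-2.84, 2.84]. Speed limits (rad/s): [2.79, 2.79, 3.14, 3.14, 3.14, 3.14].

INTERFACE

Orientations are given as [roll, pitch, yaw] about the fixed x, y, z axes, in that order (R = Rz(yaw) Ry(pitch) Rx(roll)).
In Python, from workcell import telemetry, optics, hand_in, env gives the robot as it stands.
- The arm moves only by the tool play_rows, never from a script. Its argument "motion" is a list of rows, each a list of 3 entries, a list of its own where there are three numbers: the turn, a rotation vector about the tool's x, y, z in degrees, then the shift along the tool's x, y, z in m, then the finger opening in m, from 0 to 0.0854. A call has 1 to 12 rows; each row is the pose to reach, as a shift and turn from the pose measured when the call began, along the tool's axes at that moment; what a row does not reach only later rows make up. A row lasts 1/12 s, in which the tool goes at most 41.7 mm and 7.16 degrees, less where a joint would pass 70% of its speed; a pose out of reach is approached as far as the arm can. A call with a gripper value outside its range is refused whole. The fingers move at their own pace and stop on an object; the grip force is fixed at half the most. Time passes only in rows, so rows that repeat a pose let the fingers close. It gives the time, the measured TCP pose, the force and the opening at its end, in the units of the state.
- telemetry.state(): the state, without advancing time (a new reading comes with each control period).
- optics.grab_frame(name): name is "scene" or "top" or "wrist"; returns (picture, depth): 400x640x3 uint8, blue, green, red; 400x640 float32, m along the optical axis (not along the pixel's ray), 0 where there is no reading.
- optics.calibration(name): a dict with "camera_matrix" (3x3 intrinsics, pixels), "R" (3x3) and "t" (3): a world point X has camera coordinates R X + t. Camera axes: x right, y down, z forward; pixel columns grow to the right and rows downward; lengths in m; the calibration is good to about 2 mm. A picture is of the moment at which its call begins: read the wrist's pose just before it. calibration takes no time and is no camera call; for the wrist camera it gives the pose at the moment of the call.
- hand_in(): hands the job in, once; it reports no verdict.
The state is a dict: "t": time; "joint_pos": joint angles; "dq": joint speeds; "tau": joint torques, N m; "tool_pos": TCP position; "ee_rot": TCP orientation; "force": force on the tool from outside, world axes, zero at the start; "ft_torque": the same for the moment, N m; "finger_gap": finger opening in m.
Only numpy, scipy, OpenCV 4.12 (cv2) and the standard library are available. Lean on these libraries where they do the work, as an engineer would, in place of code of your own. Each camera call takes 0.05 s, during which the arm holds its last target. There are 200 camera calls.

## Working session

There is one attempt and no reset: what is moved stays moved. The work goes in short steps, Python scripts to look and compute and a tool call to move; the robot and the scene stay as the last step left them, time stands still between calls to the robot, and variables do not carry over. Pictures are saved under pics/ and viewed, about 8 in all and at most 12, crops included, and the job is handed in when it is done.

Besides the shell and the picture viewer there is one more tool, called after "Request:" in YAML: its name, and indented under it one key for each argument. play_rows: Moves the arm, as the interface text tells. Its arguments: {"type":"object","properties":{"motion":{"type":"array"}},"required":["motion"]}

```bash
mkdir -p pics; python3 - <<'E'
from workcell import telemetry, optics, env
import cv2,numpy as np
for n in ("scene","top"):
    p,d=optics.grab_frame(n); cv2.imwrite(f"pics/{n}0.png",p); np.save(f"pics/{n}0.npy",d)
    c=optics.calibration(n); print(n,np.round(c["camera_matrix"],1).tolist(),np.round(c["R"],3).tolist(),np.round(c["t"],3).tolist())
print(telemetry.state())
E
```

```text
scene [[448.8, 0.0, 320.8], [0.0, 448.8, 196.5], [0.0, 0.0, 1.0]] [[-0.83, -0.557, 0.009], [-0.367, 0.534, -0.761], [0.419, -0.636, -0.648]] [0.432, 0.329, 0.899]
top [[467.1, 0.0, 318.7], [0.0, 467.1, 203.1], [0.0, 0.0, 1.0]] [[0.028, -1.0, -0.007], [-0.988, -0.026, -0.153], [0.153, 0.012, -0.988]] [-0.088, 0.575, 1.43]
{'t': 0.1, 'joint_pos': array([-1.31700136e+00,  2.87130253e-01,  1.57805044e+00, -1.06018735e-05,
        1.27863196e+00, -1.50022514e-01]), 'dq': array([ 0.00113871, -0.00149939, -0.00371676, -0.00043048,  0.00190491,
       -0.00012447]), 'tau': array([ 1.27496223e-03, -4.07294226e+01, -2.93697685e+01, -7.72364751e-05,
        3.39983788e-03,  8.87222882e-07]), 'tool_pos': array([ 0.26508474, -0.62010602,  0.23003932]), 'ee_rot': array([-3.14127088e+00,  2.19657917e-03, -1.16697543e+00]), 'force': array([-0.06734748, -0.1614539 , -0.3537572 ]), 'ft_torque': array([ 0.0409684 ,  0.00645871, -0.04378622]), 'finger_gap': 0.08567169559136566}
```

View pics/top0.png

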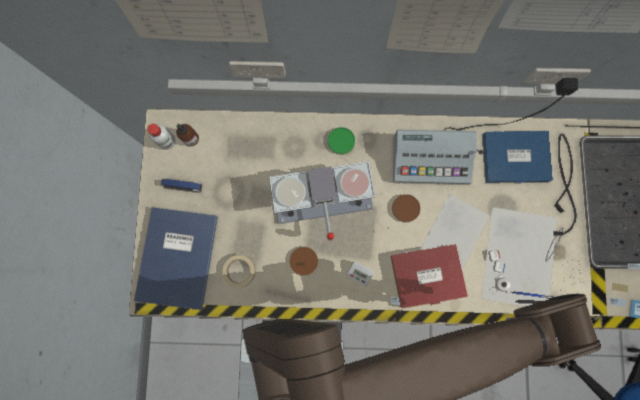

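View pics/scene0.png

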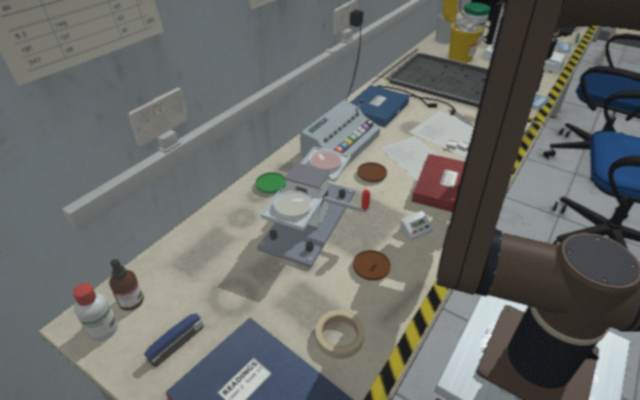

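The top view shows the pink dish at (352,183), on the right (-y) table. The cream dish is at (290,192), the red handle at (331,237), the timer at (361,271) and the tape roll at (239,270). Next I'll measure them.

```bash
cat > h.py <<'E'
import numpy as np,cv2
from workcell import optics
def ray(n,uv,z):
    c=optics.calibration(n);K,R,t=(np.array(c[k]) for k in("camera_matrix","R","t"))
    o=-R.T@t; d=R.T@np.linalg.inv(K)@np.array([uv[0],uv[1],1.]); return o+d*(z-o[2])/d[2]
def blob(m,box):
    q=np.zeros(m.shape,np.uint8);x0,y0,x1,y1=box;q[y0:y1,x0:x1]=m[y0:y1,x0:x1]
    n,l,s,c=cv2.connectedComponentsWithStats(q.astype(np.uint8)); i=1+np.argmax(s[1:,4]); return c[i],s[i]
E
python3 - <<'E'
from h import *
p=cv2.imread("pics/top0.png");hsv=cv2.cvtColor(p,cv2.COLOR_BGR2HSV);H,S,V=cv2.split(hsv)
red=((H<8)|(H>172))&(S>150)&(V>90)
c,s=blob(red,(315,220,345,250));print("red",c,s,ray("top",c,.150))
pk=((H<12)|(H>168))&(S>40)&(S<130)&(V>120)
c1,s=blob(pk,(330,160,375,205));P=ray("top",c1,.139);print("pink",c1,s,P)
for n,u,z in(("cream",(290,192),.139),("timer",(361,271),.034),("tape",(239,270),.024),("mast c",(321,184),.153),("brown1",(304,261),.01),("brown2",(405,208),.01),("redbook",(428,275),.03)):print(n,ray("top",u,z).round(3))
# mast top corners crop
cv2.imwrite("pics/crop0.png",cv2.resize(p[150:260,260:390],None,fx=5,fy=5,interpolation=cv2.INTER_CUBIC))
ps=cv2.imread("pics/scene0.png");H,S,V=cv2.split(cv2.cvtColor(ps,cv2.COLOR_BGR2HSV))
c,s=blob(((H<8)|(H>172))&(S>150)&(V>90),(350,180,385,220));print("scene red",c,s,ray("scene",c,.126))
E
```

```text
red [330.2173913  235.60869565] [328 233   5   6  23] [ 0.46645193 -0.10981551  0.15      ]
pink [354.66807611 182.68287526] [342 170  26  25 473] [ 0.62663153 -0.17873109  0.139     ]
cream [0.593 0.012 0.139]
timer [ 0.369 -0.21   0.034]
tape [0.362 0.171 0.024]
mast c [ 0.617 -0.079  0.153]
brown1 [ 0.396 -0.031  0.01 ]
brown2 [ 0.574 -0.35   0.01 ]
redbook [ 0.362 -0.418  0.03 ]
scene red [365.45652174 199.18478261] [363 190   6  19  92] [ 0.46399025 -0.10625724  0.126     ]
```

View pics/crop0.png

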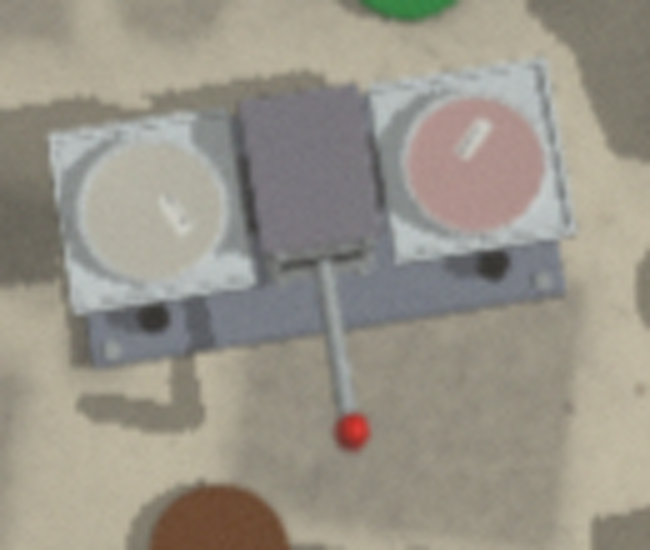

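Request:
play_rows:
  motion:
    - [[0,0,-7],[-0.036,-0.033,0],0]
    - [[0,0,-14],[-0.073,-0.066,0],0]
    - [[0,0,-20],[-0.109,-0.099,0],0]
    - [[0,0,-26],[-0.145,-0.132,0],0]
    - [[0,0,-32],[-0.182,-0.165,0],0]
    - [[0,0,-38],[-0.218,-0.198,0],0]
    - [[0,0,-44],[-0.254,-0.23,0],0]
    - [[0,0,-50],[-0.29,-0.263,0],0]
    - [[0,0,-57],[-0.327,-0.296,0],0]
    - [[0,0,-64],[-0.363,-0.329,0],0]
    - [[0,0,-71],[-0.4,-0.362,0],0]
    - [[0,0,-77.5],[-0.436,-0.395,0],0]

```text
t: 1.1
tool_pos: [0.4279, -0.1458, 0.2307]
ee_rot: [-3.139, 0.0, 0.191]
force: [1.1, 0.2, -0.0]
finger_gap: 0.0001
```

Request:
play_rows:
  motion:
    - [[0,0,0],[0.022,-0.037,0],0]
    - [[0,0,0],[0.044,-0.075,0],0]
    - [[0,0,0],[0.044,-0.075,0],0]
    - [[0,0,0],[0.044,-0.075,0],0]
    - [[0,0,0],[0.044,-0.075,0],0]
    - [[0,0,0],[0.044,-0.075,0],0]

```text
t: 1.6
tool_pos: [0.4565, -0.0648, 0.2306]
ee_rot: [-3.14, 0.001, 0.19]
force: [0.1, 0.4, -0.5]
finger_gap: 0.0002
```

```bash
python3 - <<'E'
from h import *
from workcell import telemetry
s=telemetry.state();print(s["tool_pos"],s["ee_rot"])
a,_=optics.grab_frame("scene")
b,_=optics.grab_frame("wrist");c=optics.calibration("wrist")
cv2.imwrite("pics/both1.png",np.vstack([cv2.resize(a,(480,300)),cv2.resize(b,(480,300))]))
H,S,V=cv2.split(cv2.cvtColor(b,cv2.COLOR_BGR2HSV))
k,st=blob(((H<8)|(H>172))&(S>150)&(V>60),(0,0,640,400));print(k,st,ray("wrist",k,.15))
E
```

```text
[ 0.45649165 -0.06480913  0.23056586] [-3.13951723e+00  8.85595445e-04  1.89835277e-01]
[324.05654762 235.44642857] [312 225  25  21 336] [ 0.46307108 -0.08818145  0.15      ]
```

View pics/both1.png

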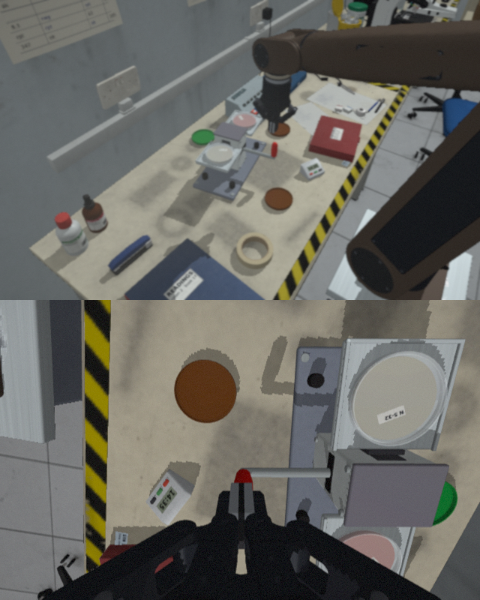

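```bash
python3 - <<'E'
from h import *
for n in("scene","wrist"):
    c=optics.calibration(n);K,R,t=(np.array(c[k]) for k in("camera_matrix","R","t"))
    print(n,"cam",(-R.T@t).round(3))
    for X in((.4565,-.0648,.2306),(.465,-.108,.15),(.465,-.108,.126),(.457,-.0648,.115)):
        q=K@(R@np.array(X)+t);print(X,(q[:2]/q[2]).round(0))
print(ray("wrist",(324,225),.154),"top edge of red (y+ side)")
# bar direction from wrist image at z .096
for u in((345,229),(430,229)):print(ray("wrist",u,.096))
E
```

```text
scene cam [0.103 0.636 0.829]
(0.4565, -0.0648, 0.2306) [363. 174.]
(0.465, -0.108, 0.15) [366. 191.]
(0.465, -0.108, 0.126) [365. 199.]
(0.457, -0.0648, 0.115) [359. 213.]
wrist cam [0.442 0.011 0.373]
(0.4565, -0.0648, 0.2306) [321. 259.]
(0.465, -0.108, 0.15) [322. 259.]
(0.465, -0.108, 0.126) [322. 245.]
(0.457, -0.0648, 0.115) [322. 191.]
[ 0.46106436 -0.07821711  0.154     ] top edge of red (y+ side)
[ 0.48603205 -0.10225279  0.096     ]
[ 0.56353432 -0.08741589  0.096     ]
```

The wrist view agrees with the top view: the bar points along yaw 0.19 and the handle is 43 mm ahead along tool y. I'll go down beside it on the cream side.

Request:
play_rows:
  motion:
    - [[0,0,0],[0,0,0.03],0]
    - [[0,0,0],[0,0,0.06],0]
    - [[0,0,0],[0,0,0.09],0]
    - [[0,0,0],[0,0,0.117],0]
    - [[0,0,0],[0,0,0.117],0]
    - [[0,0,0],[0,0,0.117],0]

```text
t: 2.2
tool_pos: [0.4552, -0.0657, 0.1126]
ee_rot: [-3.137, 0.004, 0.186]
force: [-0.4, -0.3, 0.8]
finger_gap: -0.0001
```

Request:
play_rows:
  motion:
    - [[0,0,0],[0.001,0.01,0],0]
    - [[0,0,0],[0.002,0.018,0],0]
    - [[0,0,0],[0.003,0.026,0],0]
    - [[0,0,0],[0.004,0.034,0],0]
    - [[0,0,0],[0.006,0.042,0],0]
    - [[0,0,0],[0.008,0.05,0],0]
    - [[0,0,0],[0.01,0.058,0],0]
    - [[0,0,0],[0.011,0.066,0],0]
    - [[0,0,0],[0.012,0.072,0],0]
    - [[0,0,0],[0.013,0.077,0],0]
    - [[0,0,0],[0.013,0.077,0],0]
    - [[0,0,0],[0.013,0.077,0],0]

```text
t: 3.2
tool_pos: [0.4835, -0.1379, 0.1123]
ee_rot: [-3.134, 0.001, 0.185]
force: [1.1, 7.8, 1.6]
finger_gap: 0.0006
```

```bash
python3 - <<'E'
from h import *
from workcell import telemetry
s=telemetry.state();print(s["t"],s["tool_pos"],s["ee_rot"],s["force"])
a,_=optics.grab_frame("scene");b,_=optics.grab_frame("top")
cv2.imwrite("pics/both2.png",np.vstack([cv2.resize(a[120:300,220:460],(400,300)),cv2.resize(b[140:260,240:400],(400,300))]))
E
```

```text
3.2 [ 0.48350644 -0.13786596  0.11229459] [-3.13414209e+00  6.37035867e-04  1.85092769e-01] [1.08618958 7.78197634 1.57664453]
```

View pics/both2.png

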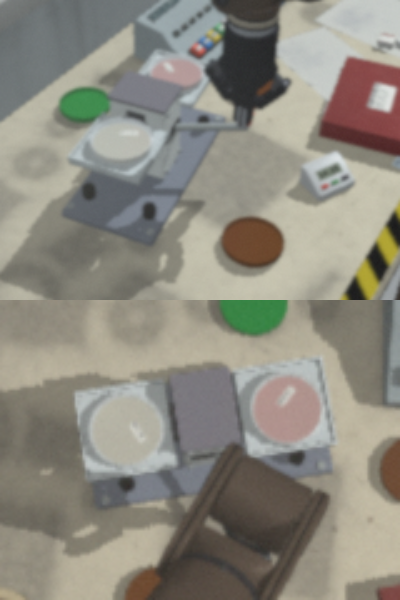

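The force of 7.8 N implies a lever angle of about 0.45 rad, and the bar is visibly swung towards the pink table. I'll hold it there.

Request:
play_rows:
  motion:
    - [[0,0,0],[0,0.001,0],0]
    - [[0,0,0],[0,0.001,0],0]
    - [[0,0,0],[0,0.001,0],0]
    - [[0,0,0],[0,0.001,0],0]
    - [[0,0,0],[0,0.001,0],0]
    - [[0,0,0],[0,0.001,0],0]
    - [[0,0,0],[0,0.001,0],0]
    - [[0,0,0],[0,0.001,0],0]
    - [[0,0,0],[0,0.001,0],0]
    - [[0,0,0],[0,0.001,0],0]
    - [[0,0,0],[0,0.001,0],0]
    - [[0,0,0],[0,0.001,0],0]

```text
t: 4.3
tool_pos: [0.4836, -0.1377, 0.1123]
ee_rot: [-3.131, 0.001, 0.185]
force: [-1.9, 6.6, 3.2]
finger_gap: 0.0002
```

Request:
play_rows:
  motion:
    - [[0,0,0],[0,0,0],0]
    - [[0,0,0],[0,0,0],0]
    - [[0,0,0],[0,0,0],0]
    - [[0,0,0],[0,0,0],0]
    - [[0,0,0],[0,0,0],0]
    - [[0,0,0],[0,0,0],0]
    - [[0,0,0],[0,0,0],0]
    - [[0,0,0],[0,0,0],0]
    - [[0,0,0],[0,0,0],0]
    - [[0,0,0],[0,0,0],0]
    - [[0,0,0],[0,0,0],0]
    - [[0,0,0],[0,0,0],0]

```text
t: 5.3
tool_pos: [0.4834, -0.1371, 0.1122]
ee_rot: [-3.128, 0.002, 0.185]
force: [-3.4, 5.3, 3.7]
finger_gap: -0.0003
```

```bash
cat >> h.py <<'E'
def hgt(tag=None):
    b,d=optics.grab_frame("top");c=optics.calibration("top");K,R,t=(np.array(c[k]) for k in("camera_matrix","R","t"))
    def z(x0,x1,y0,y1):
        r=[]
        for v in range(y0,y1):
            for u in range(x0,x1):
                if d[v,u]>0: r.append((R.T@(np.linalg.inv(K)@np.array([u,v,1.])*d[v,u]-t))[2])
        return round(float(np.median(r)),4) if r else None
    print("pink top z",z(348,361,178,188),"cream top z",z(285,296,187,197))
    if tag: cv2.imwrite(f"pics/{tag}.png",b)
    return b
E
python3 -c "
from h import *
from workcell import telemetry
hgt();s=telemetry.state();print(s['t'],s['tool_pos'],s['force'])"
```

```text
pink top z 0.0897 cream top z 0.139
5.35 [ 0.48337191 -0.13707392  0.11221693] [-3.35946701  4.86551462  3.24140349]
```

The pink table is sinking (dish top 0.139 → 0.090 m). I'll keep holding, with a slight correction for drift.

Request:
play_rows:
  motion:
    - [[0,0,0],[0,0.002,0],0]
    - [[0,0,0],[0,0.002,0],0]
    - [[0,0,0],[0,0.002,0],0]
    - [[0,0,0],[0,0.002,0],0]
    - [[0,0,0],[0,0.002,0],0]
    - [[0,0,0],[0,0.002,0],0]
    - [[0,0,0],[0,0.002,0],0]
    - [[0,0,0],[0,0.002,0],0]
    - [[0,0,0],[0,0.002,0],0]
    - [[0,0,0],[0,0.002,0],0]
    - [[0,0,0],[0,0.002,0],0]
    - [[0,0,0],[0,0.002,0],0]

```text
t: 6.35
tool_pos: [0.4839, -0.1381, 0.1123]
ee_rot: [-3.125, 0.002, 0.185]
force: [-2.5, 5.7, 3.6]
finger_gap: -0.0001
```

Request:
play_rows:
  motion:
    - [[0,0,0],[0,0.001,0],0]
    - [[0,0,0],[0,0.001,0],0]
    - [[0,0,0],[0,0.001,0],0]
    - [[0,0,0],[0,0.001,0],0]
    - [[0,0,0],[0,0.001,0],0]
    - [[0,0,0],[0,0.001,0],0]
    - [[0,0,0],[0,0.001,0],0]
    - [[0,0,0],[0,0.001,0],0]
    - [[0,0,0],[0,0.001,0],0]
    - [[0,0,0],[0,0.001,0],0]
    - [[0,0,0],[0,0.001,0],0]
    - [[0,0,0],[0,0.001,0],0]

```text
t: 7.35
tool_pos: [0.484, -0.1381, 0.1123]
ee_rot: [-3.122, 0.003, 0.185]
force: [-3.3, 6.6, 3.4]
finger_gap: 0.0
```

```bash
python3 -c "
from h import *
from workcell import telemetry
hgt();s=telemetry.state();print(s['t'],s['tool_pos'],s['force'])"
```

```text
pink top z 0.0794 cream top z 0.1389
7.4 [ 0.4839786  -0.1381353   0.11228947] [-2.83305344  6.90022501  3.65084736]
```

The pink dish top is at 0.079 m, so the table is fully down (65 + 14 mm). I'll ease the lever back to the centre.

Request:
play_rows:
  motion:
    - [[0,0,0],[-0.002,-0.008,0],0]
    - [[0,0,0],[-0.004,-0.016,0],0]
    - [[0,0,0],[-0.006,-0.024,0],0]
    - [[0,0,0],[-0.008,-0.032,0],0]
    - [[0,0,0],[-0.01,-0.04,0],0]
    - [[0,0,0],[-0.012,-0.047,0],0]
    - [[0,0,0],[-0.013,-0.053,0],0]
    - [[0,0,0],[-0.013,-0.059,0],0]
    - [[0,0,0],[-0.013,-0.065,0],0]
    - [[0,0,0],[-0.013,-0.072,0],0]
    - [[0,0,0],[-0.013,-0.08,0],0]
    - [[0,0,0],[-0.013,-0.085,0],0]

```text
t: 8.4
tool_pos: [0.4554, -0.0562, 0.114]
ee_rot: [-3.122, 0.003, 0.185]
force: [0.3, 0.4, -0.3]
finger_gap: 0.0002
```

Request:
play_rows:
  motion:
    - [[0,0,0],[0,0,-0.03],0]
    - [[0,0,0],[0,0,-0.06],0]
    - [[0,0,0],[0,0,-0.09],0]
    - [[0,0,0],[0,-0.02,-0.12],0]
    - [[0,0,0],[0,-0.06,-0.13],0]
    - [[0,0,0],[0,-0.1,-0.13],0]
    - [[0,0,0],[0,-0.14,-0.13],0]
    - [[0,0,0],[0,-0.17,-0.13],0]
    - [[0,0,0],[0,-0.2,-0.13],0]
    - [[0,0,0],[0,-0.2,-0.13],0]
    - [[0,0,0],[0,-0.2,-0.13],0]
    - [[0,0,0],[0,-0.2,-0.13],0]

```text
t: 9.4
tool_pos: [0.4194, 0.1379, 0.2478]
ee_rot: [-3.123, 0.003, 0.186]
force: [0.6, -0.6, -0.3]
finger_gap: 0.0004
```

```bash
python3 - <<'E'
from h import *
from workcell import telemetry
b=hgt();s=telemetry.state();print(s['t'],s['tool_pos'],s['force'],abs(s['dq']).max())
a,_=optics.grab_frame("scene")
cv2.imwrite("pics/both3.png",np.vstack([cv2.resize(a,(480,300)),cv2.resize(b[120:300,180:468],(480,300))]))
H,S,V=cv2.split(cv2.cvtColor(b,cv2.COLOR_BGR2HSV))
try: c,st=blob(((H<8)|(H>172))&(S>150)&(V>90),(315,210,365,250));print("top red",c,st,ray("top",c,.15))
except Exception as e: print(e)
H,S,V=cv2.split(cv2.cvtColor(a,cv2.COLOR_BGR2HSV))
try:c,st=blob(((H<8)|(H>172))&(S>150)&(V>90),(340,170,400,220));print("scene red",c,st,ray("scene",c,.126))
except Exception as e: print(e)
E
```

```text
pink top z 0.0796 cream top z 0.1395
9.45 [0.41959427 0.13740654 0.24776938] [-0.501164    0.4440038   0.52245581] 0.016668244248845835
top red [331.08 235.44] [329 233   5   6  25] [ 0.46700879 -0.11229942  0.15      ]
scene red [365.66666667 198.71264368] [362 190   7  18  87] [ 0.46443346 -0.10806462  0.126     ]
```

View pics/both3.png

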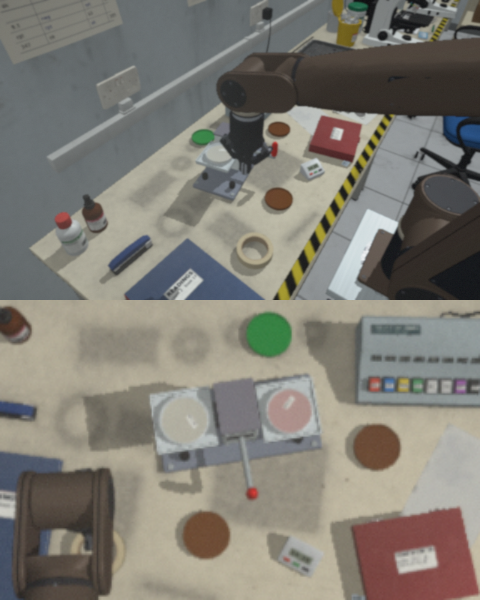

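The lever is back within about 2 mm of where it started, which is roughly 0.02 rad. The pink table is down, the cream table is up, the bystanders haven't moved and the arm is clear.

```bash
python3 -c "
from workcell import hand_in
print(hand_in())"
```

```text
the job is handed in; nothing more can be done
None
```

The table with the pink dish is fully down, and I've handed the job in; `hand_in()` gives no verdict. The pink dish was on the right (-y) table. I pushed the lever over to the right with closed fingers, to about 0.45 rad judging by the roughly 7 N push. I held it for just over 4 s, eased it back to the centre and moved the arm clear.

Last checks, about 9.5 s into the run:
- **Pink dish:** its top is at 0.0796 m, against the 0.079 m expected with the table fully down.
- **Cream dish:** its top is at 0.1395 m, so that table is still up.
- **Lever:** the handle is within about 2–2.5 mm of its starting position, roughly 0.02 rad. I didn't measure its speed directly.
- **Timer and tape roll:** the timer looks undisturbed. The tape roll was partly hidden by the arm in the last top view but looked in place in the side view.
- **Arm:** it is clear of everything, with only noise-level force on the tool.

No check failed or disagreed.

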